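# Square the die block up to the bench fence

## Robot

A 6-joint arm with a two-finger parallel gripper is mounted at the origin on a cart in front of the work surface, level with it; the furniture and walls round the work are solid. World frame = base frame: x ahead of the robot, y to its left, z up, the work surface at z = 0. Lengths are in m, angles in rad, forces in N, time in s.
With the tool pointing down it reaches from about 0.35 to 0.85 m from the base axis. Payload 8.1 kg.
Tool frame: the origin (TCP) lies midway between the tips of the shut fingers; the grasp point (between the pads) lies robot.grasp_offset behind it (robot.grasp_offset is the distance from the TCP to the grasp point, in m); z points along the fingers, y is the direction in which the jaws open and shut (so a half turn about z gives the same grasp; the last joint's range is limited). The gripper opens to 93 mm and grips with 3 to 60 N. Pads are 15 mm wide; open, the fingers measure 128 mm over their backs; the gripper's body (75 mm by 188 mm) begins 65 mm behind the grasp point.
Start: joints at [1.138, 0.13, 1.488, -0, 1.523, -0.085], TCP at [0.204, 0.564, 0.19] pointing down, gripper open.
Joint ranges: [-2.96, 2.96], [-0.89, 2.26], [0.02, 2.5], [-1.34, 4.48], [0, 2.73], [-2.66, 2.66]. Speed limits (rad/s): [2.39, 2.39, 2.79, 3.14, 3.14, 3.14].

## Interface

Orientations are given as a rotation vector (axis times angle).
In Python, from plant import robot gives the robot as it stands.
- The arm moves only by the shell command python3 -m handwheel 'ROWS' [OPENING] [FORCE]. ROWS is text: rows parted by semicolons, each of 6 numbers parted by spaces: the shift along the world's x, y, z each as a share of 0.3 m, from -1 to 1, then the turn, a rotation vector about the world's x, y, z each as a share of 45 degrees, from -1 to 1. A call has 1 to 5 rows; each row is the pose to reach, as a shift and turn from the pose commanded when the call began; what a row does not reach only later rows make up. A row lasts 1/10 s, in which the tool goes at most 50 mm and 8.59 degrees, less where a joint would pass 70% of its speed; a pose out of reach is approached as far as the arm can. A call with a number of a shift or a turn outside -1 to 1 is refused whole. A call with a gripper value outside its range is refused whole. OPENING is the closure, from -1 (fully open) to 1 (shut), set as the call begins (- or left out, the last holds). The fingers move at their own pace and stop on an object; FORCE is the grip in N (left out, the last holds). Time passes only in rows, so rows that repeat a pose let the fingers close. It gives the time, the measured TCP pose, the force and the opening at its end, in the units of the state.
- robot.read_state(): the state, without advancing time (a new reading comes with each control period).
- robot.read_camera(name): name is "side" or "top" or "wrist"; returns (picture, depth): 480x640x3 uint8, red, green, blue; 480x640 float32, m along the optical axis (not along the pixel's ray), 0 where there is no reading.
- robot.camera_model(name): a dict with "camera_matrix" (3x3 intrinsics, pixels), "pose" (4x4, takes a point from camera to world coordinates); the wrist camera has in their place "tool_from_camera" (4x4, takes a point from camera to tool coordinates, whose origin is the TCP and whose axes are the flange's). Camera axes: x right, y down, z forward; pixel columns grow to the right and rows downward; lengths in m; the calibration is good to about 2 mm. A picture is of the moment at which its call begins: read the wrist's pose just before it. camera_model takes no time and is no camera call.
- robot.close_job(): hands the job in, once; it reports no verdict.
Trained networks look in the newest picture that a camera, given by its name, has taken for a name from the list of things; names that differ only in an ending like _2 or _b are one class to them, and where a whole thing is asked for, a point or a joint stands for the part that bears it (a point fixed in the world has none). Each returns a list of dicts, best first, with "conf" (0 to 1); they miss things now and then, are a little off and sometimes report something else, mostly with a low value. They report only what shows in the picture. A call takes as long as a camera call.
- robot.look_for(camera, query): "rect" ([centre column, centre row, width, height] in pixels, round what is visible of it).
- robot.silhouettes(camera, query): "pixels" (480x640 bool, what is visible of it) and "rect" ([centre column, centre row, width, height] in pixels, round what is visible of it).
- robot.tip_of(camera, query): "at" ([row, column] in pixels: a listed point, or the origin of a listed thing).
The state is a dict: "t": time; "q": joint angles; "dq": joint speeds; "joint_torque": joint torques, N m; "tool_pos": TCP position; "orientation": TCP orientation; "force": force on the tool from outside, world axes, zero at the start; "wrist_torque": the same for the moment, N m; "opening": finger opening in m.
Only numpy, scipy, OpenCV 4.12 (cv2) and the standard library are available. Lean on these libraries where they do the work, as an engineer would, in place of code of your own. Each camera call takes 0.05 s, during which the arm holds its last target.

## Task

The heavy aluminium die block stands askew in front of the low steel fence that is screwed to the bench. Push it round on the bench with the fingertips until one of its long sides (either will do) lies flat against the fence's front face, with no part of that side past the ends of the fence, then draw back and leave it there at rest. Do not lift or tip the block, and leave the small things round it where they stand.

Things in the scene. Friction and masses are not known exactly. Their poses are not given: they have to be found in the camera images.
- die_block: loose aluminium slab 120 x 86 x 40 mm (its x, y, z), about 1 kg, round steel insert in its top; takes 4 to 20 N to push. Origin: centre of its underside, z up; x runs along the long sides (faces at y = +43 and -43 mm); short sides at x = +60 and -60 mm. Same either way round. Starts with its long sides 45 to 90 degrees off the fence, centre 115 to 145 mm in front of the fence's face.
- fence: straight dark steel angle bar fixed to the bench, 220 mm long (its y), 32 mm high. Origin on the bench at the middle of its smooth front face, the plane x = 0 of its frame; x points away from the robot, so the block belongs at negative x. Behind the face: 8 mm upright bar and a low foot with screws out to x = 34 mm. Its place and yaw (up to 0.2 rad) differ each time.
- die_plug_0: bystander: steel plug, 29 mm across, 30 mm high, upright, origin at the centre of its underside; stands to the left of the fence's front
- die_plug_1: bystander: shorter steel plug, 29 mm across, 22 mm high, upright, origin at the centre of its underside; near the other plug
- specimen_4: bystander: black moulded specimen disc, 30 mm across, 17 mm high, origin at the centre of its underside; right of the fence's front
- loupe: bystander: black eye loupe, 38 mm across, 34 mm high, upright, origin at the centre of its underside; right of the block
- brush: bystander: small wooden brush, 165 mm long, 12 mm high, lying on the bench near its front edge to the right; origin at the middle of its underside

How it is judged:
By the outcome, as a careful person would: the job done as asked, in the order asked, and still so for the second after the job is handed in, with the robot touching nothing.
It also fails if it takes over 67 s, if anything falls off the work surface, if the arm or the gripper's body presses on something with over 40 N, if the wrist force passes 120 N, or if a joint passes its speed limit or range.

## Working session

There is one attempt and no reset: what is moved stays moved. The work goes in short steps, Python scripts to look and compute and a shell command to move; the robot and the scene stay as the last step left them, time stands still between calls to the robot, and variables do not carry over. Pictures are saved under pics/ and viewed, and the job is handed in when it is done.

```bash
mkdir -p pics; ls; python3 - <<'E'
from plant import robot
import cv2
s=robot.read_state(); print(s['t'],s['tool_pos'],s['orientation'],s['opening'],robot.grasp_offset)
for c in ("top","side"):
    p,d=robot.read_camera(c); cv2.imwrite(f"pics/{c}0.png",p[:,:,::-1])
    print(c,robot.camera_model(c))
E
```

```text
pics
0.0 [0.20419716 0.56351223 0.18869543] [-5.43470562e-01 -3.09373854e+00  2.81962091e-03] 0.09297521738049606 0.0188
top {'camera_matrix': array([[487.43462113,   0.        , 322.23637911],
       [  0.        , 487.43462113, 241.91276819],
       [  0.        ,   0.        ,   1.        ]]), 'pose': array([[-0.00501193, -0.98586768,  0.16745086,  0.38379741],
       [-0.99996041,  0.00370977, -0.00808827,  0.043505  ],
       [ 0.00735276, -0.16748476, -0.98584725,  0.97510073],
       [ 0.        ,  0.        ,  0.        ,  1.        ]])}
side {'camera_matrix': array([[564.93543118,   0.        , 323.56987646],
       [  0.        , 564.93543118, 239.57500631],
       [  0.        ,   0.        ,   1.        ]]), 'pose': array([[-0.99993025, -0.01173642,  0.00132188,  0.53557571],
       [-0.00791002,  0.58236918, -0.81288595,  0.94856721],
       [ 0.00877055, -0.81283971, -0.58242139,  0.71142754],
       [ 0.        ,  0.        ,  0.        ,  1.        ]])}
```

View pics/top0.png

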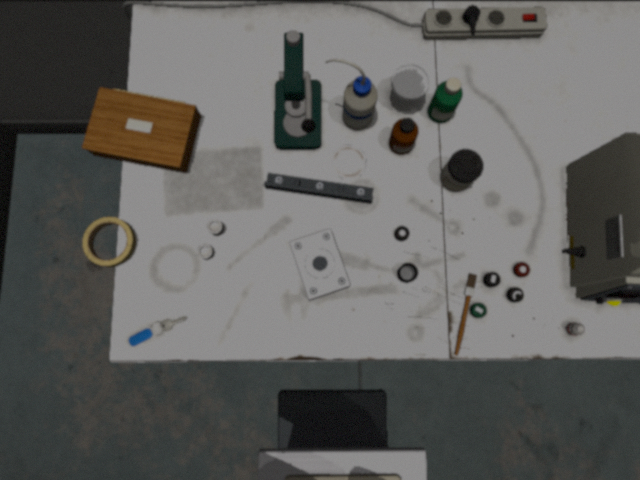

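View pics/side0.png

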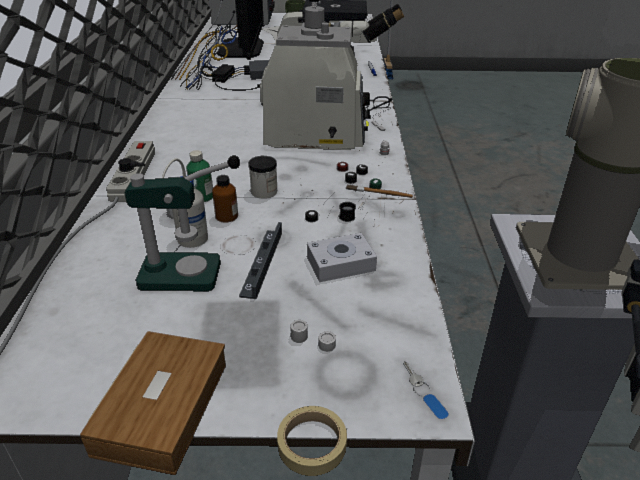

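The top view shows the fence from (265,180) to (372,196), the block centred near (320,264) with its long side nearly perpendicular to the fence, plugs at (217,228) and (207,252), the disc at (401,233), the loupe at (407,272) and the brush at (466,315).

```bash
cat > h.py <<'E'
from plant import robot
import cv2, numpy as np
def world(cam,pix,z=None,depth=None):
    # pix Nx2 (u,v): intersect with plane z, or use depth
    m=robot.camera_model(cam);K=m['camera_matrix'];T=m['pose']
    pix=np.atleast_2d(pix).astype(float)
    r=np.c_[(pix[:,0]-K[0,2])/K[0,0],(pix[:,1]-K[1,2])/K[1,1],np.ones(len(pix))]
    if depth is None:
        w=r@T[:3,:3].T; s=(z-T[2,3])/w[:,2]; return T[:3,3]+w*s[:,None]
    return (r*np.asarray(depth)[:,None])@T[:3,:3].T+T[:3,3]
def rectof(mask,cam,z):
    ys,xs=np.nonzero(mask)
    w=world(cam,np.c_[xs,ys],z)[:,:2]
    (c,s,a)=cv2.minAreaRect((w*1000).astype(np.float32))
    return c,s,a,cv2.boxPoints((c,s,a))
def top(cam,name,d,zlo,zhi):
    r=robot.silhouettes(cam,name)
    if not r: return None
    m=r[0]['pixels']; ys,xs=np.nonzero(m&(d>0))
    w=world(cam,np.c_[xs,ys],depth=d[ys,xs])
    k=(w[:,2]>zlo)&(w[:,2]<zhi)
    return r,w,k
E
python3 - <<'E'
from h import *
p,d=robot.read_camera("top")
for n,h in (("die_block",.04),("fence",.032),("die_plug_0",.03),("die_plug_1",.022),("specimen_4",.017),("loupe",.034),("brush",.012)):
    R=top("top",n,d,h-.008,h+.008)
    if R is None: print(n,None);continue
    r,w,k=R
    print(n,[(round(q['conf'],2),np.round(q['rect'])) for q in r][:3],k.sum(),len(k), 'medz',np.median(w[:,2]).round(4))
    pts=(w[k][:,:2]*1000).astype(np.float32)
    if len(pts)>5:
        c,s,a=cv2.minAreaRect(pts); print('  top pts rect',np.round(c,1),np.round(s,1),round(a,1),np.round(cv2.boxPoints((c,s,a))).tolist(),pts.mean(0))
    c,s,a,b=rectof(r[0]['pixels'],"top",h); print('  silh@h',np.round(c,1),np.round(s,1),round(a,1),np.round(b).tolist())
E
```

```text
die_block [(0.91, array([320., 261.,  59.,  75.]))] 2688 2728 medz 0.0399
  top pts rect [502.1  41.1] [119.9  85.7] 18.5 [[432.0, 63.0], [459.0, -19.0], [573.0, 19.0], [545.0, 101.0]] [501.27185   41.425705]
  silh@h [501.2  42.4] [121.7  87.9] 18.0 [[430.0, 65.0], [457.0, -18.0], [573.0, 19.0], [545.0, 103.0]]
fence [(0.74, array([321., 187., 107.,  33.]))] 547 1748 medz 0.0092
  top pts rect [657.4  41.4] [216.9  26.1] 81.5 [[628.0, -64.0], [654.0, -68.0], [686.0, 147.0], [661.0, 151.0]] [649.44763   42.955456]
  silh@h [655.7  41.4] [216.6  36.7] 81.0 [[621.0, -63.0], [657.0, -68.0], [691.0, 146.0], [655.0, 151.0]]
die_plug_0 [(0.65, array([207., 251.,  16.,  15.])), (0.58, array([217., 228.,  15.,  15.]))] 32 213 medz 0.0196
  top pts rect [529.1 267.7] [27.  24.8] 79.6 [[515.0, 257.0], [539.0, 252.0], [544.0, 279.0], [519.0, 283.0]] [529.81464 269.38086]
  silh@h [526.7 264.8] [32.6 30. ] 46.2 [[505.0, 263.0], [526.0, 243.0], [549.0, 266.0], [527.0, 287.0]]
die_plug_1 [(0.65, array([207., 251.,  16.,  15.])), (0.58, array([217., 228.,  15.,  15.]))] 181 213 medz 0.0196
  top pt
[... 538 characters left out ...]
[564.0, -104.0]]
loupe [(0.62, array([408., 272.,  26.,  23.]))] 114 348 medz 0.0232
  top pts rect [ 485.8 -131.1] [35.8 36.6] 3.5 [[467.0, -114.0], [469.0, -150.0], [505.0, -148.0], [503.0, -112.0]] [ 487.24887 -132.57678]
  silh@h [ 484.8 -129.3] [41.1 37. ] 89.8 [[466.0, -150.0], [503.0, -150.0], [503.0, -109.0], [466.0, -109.0]]
brush [(0.82, array([463., 313.,  23.,  80.])), (0.58, array([406., 272.,  24.,  21.]))] 476 494 medz 0.0087
  top pts rect [ 405.6 -242.8] [ 15.8 160.5] 74.0 [[326.0, -228.0], [481.0, -273.0], [485.0, -257.0], [331.0, -213.0]] [ 409.7517  -244.74763]
  silh@h [ 404.9 -243.7] [ 16.5 159.4] 76.7 [[325.0, -233.0], [481.0, -270.0], [484.0, -254.0], [329.0, -217.0]]
```

```bash
cat >> h.py <<'E'
from scipy.spatial.transform import Rotation as Ro
def tool():
    s=robot.read_state(); R=Ro.from_rotvec(s['orientation']).as_matrix()
    y=R[:,1]; x=R[:,0]
    print('t %.2f'%s['t'],'tcp',np.round(np.array(s['tool_pos'])*1000,1),'yaxis',round(np.degrees(np.arctan2(y[1],y[0])),1),'tilt z',np.round(R[:,2],3),'F',np.round(s['force'],1),'open',round(s['opening']*1000,1),'q',np.round(s['q'],2))
    return s,R
E
python3 - <<'E'
from h import *
tool()
p,d=robot.read_camera("top")
r,w,k=top("top","fence",d,.026,.038)
P=w[k][:,:2]*1000
# rough front line, along tangent 81.5deg
a=np.radians(81.5)
for it in range(3):
    t=np.array([np.cos(a),np.sin(a)]);n=np.array([t[1],-t[0]])
    T=P@t;N=P@n
    # front edge: per-bin min
    bins=np.arange(T.min()+5,T.max()-5,6);e=[]
    for b in bins:
        m=(T>=b)&(T<b+6)
        if m.sum()>3:e.append((b+3,np.percentile(N[m],10),np.median(N[m])))
    e=np.array(e); f=np.polyfit(e[:,0],e[:,1],1); a-=np.arctan(f[0])
print('ang',np.degrees(a),'front N',np.median(e[:,1]),'med',np.median(e[:,2]),'T',T.min(),T.max(), 'front N all',np.round(e[:,1],0))
mid=(T.min()+T.max())/2
print('front mid',mid*t+np.median(e[:,1])*n)
print('block N,T',np.array([502,41])@n,np.array([502,41])@t)
E
```

```text
t 0.50 tcp [204.4 564.1 189.7] yaxis 70.1 tilt z [-0. -0. -1.] F [ 0.3 -0.1 -0.3] open 93.4 q [ 1.14  0.13  1.49  0.    1.52 -0.09]
ang 81.35599772380698 front N 631.8856556107377 med 635.094732594818 T 31.017462057095084 249.76078353128523 front N all [631. 632. 633. 631. 632. 632. 633. 631. 632. 632. 632. 632. 632. 632.
 632. 632. 632. 632. 632. 632. 632. 632. 632. 631. 633. 632. 632. 632.
 632. 632. 631. 632. 632. 632. 632.]
front mid [645.8079589   43.82542401]
block N,T 490.1358224602914 115.98222079773149
```

```bash
for i in 1; do python3 -m handwheel '.07 -.13 0 0 0 -.08; .14 -.26 0 0 0 -.16; .21 -.39 0 0 0 -.24; .28 -.52 0 0 0 -.32; .357 -.657 0 0 0 -.382' -0.61; done
python3 -m handwheel '.07 -.13 0 0 0 -.08; .14 -.26 0 0 0 -.16; .21 -.39 0 0 0 -.24; .28 -.52 0 0 0 -.32; .357 -.657 0 0 0 -.382'
python3 -m handwheel '.07 -.13 0 0 0 -.08; .14 -.26 0 0 0 -.16; .21 -.39 0 0 0 -.24; .28 -.52 0 0 0 -.32; .357 -.657 0 0 0 -.382'
python3 -c "from h import *;tool()"
```

```text
t: 1.1
tool_pos: [0.312, 0.3656, 0.1899]
orientation: [1.002, 2.977, 0.001]
force: [0.9, 0.5, 0.4]
opening: 0.0749
t: 1.6
tool_pos: [0.4193, 0.1684, 0.1901]
orientation: [1.436, 2.793, 0.001]
force: [0.8, 0.5, -0.8]
opening: 0.0752
t: 2.1
tool_pos: [0.5264, -0.0289, 0.19]
orientation: [1.838, 2.547, 0.001]
force: [-0.1, -0.1, -0.4]
opening: 0.0749
t 2.10 tcp [526.4 -28.9 190. ] yaxis 18.4 tilt z [ 0.001  0.    -1.   ] F [-0.1 -0.1 -0.4] open 74.9 q [-0.15 -0.07  1.69  0.    1.52 -0.47]
```

```bash
python3 -m handwheel '0 0 -.15 0 0 0; 0 0 -.3 0 0 0; 0 0 -.45 0 0 0; 0 0 -.56 0 0 0; 0 0 -.583 0 0 0'
python3 -c "
from h import *;tool()
p,d=robot.read_camera('side');cv2.imwrite('pics/s1.png',p[:,:,::-1])
p,d=robot.read_camera('top');cv2.imwrite('pics/t1.png',p[:,:,::-1])"
```

```text
t: 2.6
tool_pos: [0.5218, -0.0267, 0.0102]
orientation: [-1.832, -2.544, 0.006]
force: [0.1, 0.4, -0.6]
opening: 0.0749
t 2.60 tcp [521.8 -26.7  10.2] yaxis 18.5 tilt z [-0.008  0.001 -1.   ] F [ 0.1  0.4 -0.6] open 74.9 q [-0.15  0.1   1.87  0.    1.19 -0.47]
```

View pics/s1.png

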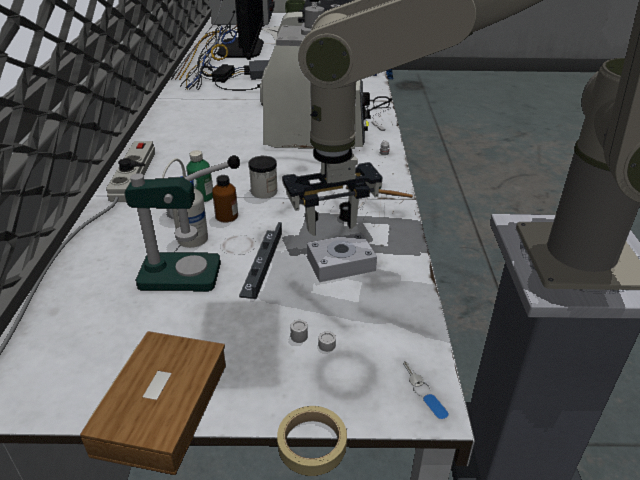

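View pics/t1.png

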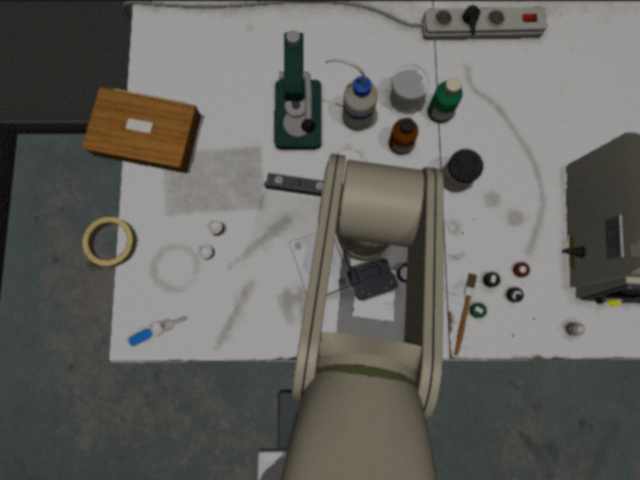

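The fingers stand right of the block, with a clear gap. The first push goes square on the right long side.

```bash
python3 -m handwheel '-.01 .03 .01 0 0 0; -.02 .055 .01 0 0 0; -.026 .077 .01 0 0 0; -.033 .1 .01 0 0 0; -.04 .12 .01 0 0 0'
python3 -m handwheel '-.007 .022 0 0 0 0; -.014 .044 0 0 0 0; -.021 .065 0 0 0 0; -.028 .085 0 0 0 0; -.034 .1 0 0 0 0'
python3 -c "
from h import *;tool()"
```

```text
t: 3.2
tool_pos: [0.5139, 0.0096, 0.0184]
orientation: [1.834, 2.55, 0.001]
force: [0.3, -0.2, 0.3]
opening: 0.075
t: 3.7
tool_pos: [0.5033, 0.0393, 0.0177]
orientation: [-1.835, -2.55, 0.0]
force: [0.7, 0.0, 0.6]
opening: 0.0749
t 3.70 tcp [503.3  39.3  17.7] yaxis 18.5 tilt z [-0.  0. -1.] F [0.7 0.  0.6] open 74.9 q [-0.02  0.03  1.92  0.    1.19 -0.35]
```

```bash
python3 -c "
from h import *;tool()
p,d=robot.read_camera('side');cv2.imwrite('pics/s2.png',cv2.resize(p[200:320,220:420,::-1],(800,480)))
tool()
R=top('side','die_block',d,.034,.046)
if R:
  r,w,k=R;pts=(w[k][:,:2]*1000).astype(np.float32);print(k.sum(),len(k),cv2.minAreaRect(pts))"
```

```text
t 3.70 tcp [503.3  39.3  17.7] yaxis 18.5 tilt z [-0.  0. -1.] F [0.7 0.  0.6] open 74.9 q [-0.02  0.03  1.92  0.    1.19 -0.35]
t 3.75 tcp [503.   39.8  17.7] yaxis 18.5 tilt z [-0.001  0.    -1.   ] F [ 0.  -0.1  0.5] open 74.7 q [-0.02  0.03  1.92  0.    1.19 -0.35]
1502 2328 ((502.8374938964844, 44.602813720703125), (120.45511627197266, 89.2541732788086), 18.88163948059082)
```

View pics/s2.png

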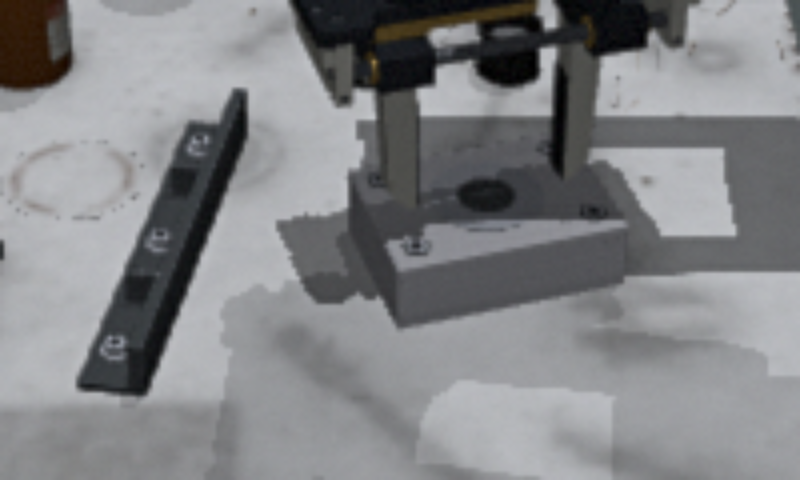

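```bash
python3 -c "
from h import *;tool()
p,d=robot.read_camera('side')
# crop px = 220+u/4, 200+v/4
for (u,v) in [(400,120),(400,160),(400,190),(400,200),(400,206),(400,212),(400,220),(580,120),(580,150),(580,168),(580,175),(580,182)]:
  a,b=220+u//4,200+v//4
  print((u,v),(world('side',[[a,b]],depth=[d[b,a]])[0]*1000).round(0))
p,d=robot.read_camera('wrist');cv2.imwrite('pics/w2.png',p[:,:,::-1])
"
```

```text
t 3.80 tcp [503.3  39.4  17.8] yaxis 18.5 tilt z [-0.  0. -1.] F [0.3 0.3 0. ] open 74.9 q [-0.02  0.03  1.92  0.    1.19 -0.35]
(400, 120) [544.  65. 101.]
(400, 160) [544.  64.  76.]
(400, 190) [544.  64.  60.]
(400, 200) [544.  65.  53.]
(400, 206) [544.  53.  42.]
(400, 212) [544.  60.  42.]
(400, 220) [544.  64.  40.]
(580, 120) [456.  34.  81.]
(580, 150) [455.  33.  63.]
(580, 168) [453.  20.  41.]
(580, 175) [453.  23.  41.]
(580, 182) [454.  32.  43.]
```

View pics/w2.png

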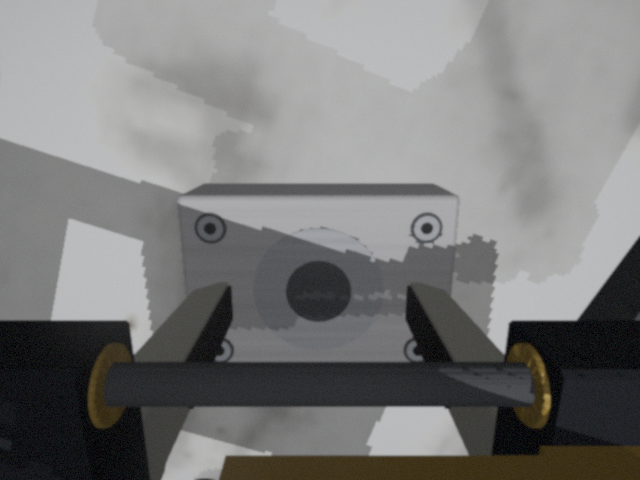

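The wrist and side views show the open fingers above the block, with tips near z≈52 mm although the TCP is at z≈18. With the jaws open the tips sit well behind the TCP, so the block has not moved. I'll lift and measure the tip drop against the opening.

```bash
python3 -m handwheel '0 0 .1 0 0 0; 0 0 .2 0 0 0; 0 0 .2 0 0 0'
cat > tips.py <<'E'
from h import *
import sys
s,R=tool()
p,d=robot.read_camera('side')
cv2.imwrite('pics/%s.png'%sys.argv[1],cv2.resize(p[130:300,200:440,::-1],(800,567)))
v,u=np.mgrid[100:330,180:460]; v=v.ravel();u=u.ravel(); m=d[v,u]>0;u=u[m];v=v[m]
w=world('side',np.c_[u,v],depth=d[v,u])-s['tool_pos']
a=w@R[:,1];b=w@R[:,0]
for lo,hi in ((-70,-20),(-20,0),(0,20),(20,70)):
    k=(a>lo/1e3)&(a<hi/1e3)&(abs(b)<.016)&(w[:,2]<.09)&(w[:,2]+s['tool_pos'][2]>.046)
    if k.sum()>10: 
        z=np.sort(w[k][:,2])*1000; kk=k&(w[:,2]<z[0]/1e3+.02); print((lo,hi),k.sum(),'lowest rel TCP',z[:6].round(0),'jaw',np.percentile(a[kk]*1000,[2,98]).round(0),'x',np.percentile(b[kk]*1000,[2,98]).round(0))
E
python3 tips.py a1
python3 -m handwheel '0 0 0 0 0 0;0 0 0 0 0 0;0 0 0 0 0 0;0 0 0 0 0 0' 0.0 
python3 tips.py a2
python3 -m handwheel '0 0 0 0 0 0;0 0 0 0 0 0;0 0 0 0 0 0;0 0 0 0 0 0' 1
python3 tips.py a3
```

```text
t: 4.2
tool_pos: [0.5071, 0.0384, 0.0826]
orientation: [1.832, 2.544, 0.006]
force: [0.9, -0.2, 0.5]
opening: 0.0749
t 4.20 tcp [507.1  38.4  82.6] yaxis 18.5 tilt z [ 0.008 -0.    -1.   ] F [ 0.9 -0.2  0.5] open 74.9 q [-0.03 -0.05  1.87 -0.    1.31 -0.35]
(-70, -20) 289 lowest rel TCP [30. 30. 31. 31. 31. 32.] jaw [-50. -37.] x [-6. 13.]
(20, 70) 252 lowest rel TCP [29. 31. 33. 33. 34. 34.] jaw [38. 53.] x [-5. 13.]
t: 4.65
tool_pos: [0.5029, 0.0388, 0.0769]
orientation: [-1.835, -2.549, 0.001]
force: [-0.1, -0.3, 0.5]
opening: 0.0487
t 4.65 tcp [502.9  38.8  76.9] yaxis 18.5 tilt z [-0.002  0.    -1.   ] F [-0.1 -0.3  0.5] open 48.7 q [-0.02 -0.04  1.88  0.    1.31 -0.35]
(-70, -20) 278 lowest rel TCP [30. 30. 30. 31. 31. 31.] jaw [-38. -23.] x [-5. 13.]
(20, 70) 259 lowest rel TCP [31. 32. 33. 34. 34. 34.] jaw [25. 40.] x [-1. 13.]
t: 5.1
tool_pos: [0.5036, 0.0388, 0.0779]
orientation: [1.835, 2.55, 0.0]
force: [-0.3, -0.3, -0.0]
opening: 0.0187
t 5.10 tcp [503.6  38.8  77.9] yaxis 18.5 tilt z [ 0.  0. -1.] F [-0.3 -0.3 -0. ] open 18.7 q [-0.02 -0.04  1.88  0.    1.31 -0.35]
(-70, -20) 62 lowest rel TCP [35. 37. 39. 39. 41. 42.] jaw [-24. -20.] x [ 8. 12.]
(-20, 0) 222 lowest rel TCP [30. 31. 31. 31. 32. 32.] jaw [-19.  -9.] x [-6. 13.]
(0, 20) 131 lowest rel TCP [30. 32. 32. 33. 33. 34.] jaw [ 9. 19.] x [ 8. 13.]
(20, 70) 126 lowest rel TCP [38. 38. 39. 39. 40. 41.] jaw [20. 26.] x [-8. 13.]
```

View pics/a3.png

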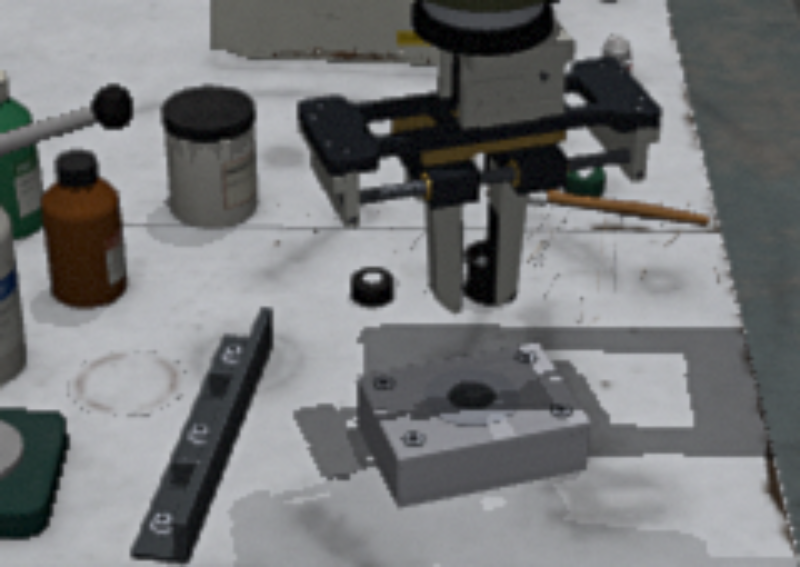

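```bash
python3 -c "
from h import *
s,R=tool()
p,d=robot.read_camera('wrist');cv2.imwrite('pics/w3.png',p[:,:,::-1])
m=robot.camera_model('wrist');K=m['camera_matrix'];T=m['tool_from_camera']
print(T.round(3))
def f(u,v):
  z=d[v,u];c=np.array([(u-K[0,2])/K[0,0]*z,(v-K[1,2])/K[1,1]*z,z,1]);t=(T@c)[:3];return t,R@t+s['tool_pos']
for u,v in [(320,205),(230,230),(420,230),(40,60),(600,60)]+[(x,y) for x in (270,290,370) for y in (300,320,340)]:
  t,w=f(u,v);print((u,v),'tool',(t*1000).round(),'world',(w*1000).round())
"
```

```text
t 5.15 tcp [503.6  38.8  77.9] yaxis 18.5 tilt z [ 0. -0. -1.] F [ 0.5 -0.4  0.5] open 15.2 q [-0.02 -0.04  1.88 -0.    1.31 -0.35]
[[-0.    -0.964 -0.267  0.072]
 [ 1.    -0.     0.001  0.   ]
 [-0.001 -0.267  0.964 -0.197]
 [ 0.     0.     0.     1.   ]]
(320, 205) tool [29.  1. 36.] world [496.  66.  42.]
(230, 230) tool [ 14. -50.  36.] world [452.  36.  42.]
(420, 230) tool [14. 59. 37.] world [555.  71.  41.]
(40, 60) tool [ 153. -362.  390.] world [ 112.   69. -312.]
(600, 60) tool [110. 170.  74.] world [630. 197.   4.]
(270, 300) tool [  8. -18. -49.] world [484.  40. 127.]
(270, 320) tool [  34.   -9. -120.] world [484.  68. 198.]
(270, 340) tool [  34.   -8. -127.] world [485.  68. 205.]
(290, 300) tool [  8. -10. -49.] world [491.  43. 127.]
(290, 320) tool [  8.  -9. -66.] world [492.  43. 144.]
(290, 340) tool [  7.  -8. -78.] world [493.  43. 156.]
(370, 300) tool [  8.  20. -50.] world [520.  53. 128.]
(370, 320) tool [  35.   11. -120.] world [503.  75. 198.]
(370, 340) tool [  34.   10. -128.] world [502.  74. 205.]
```

View pics/w3.png

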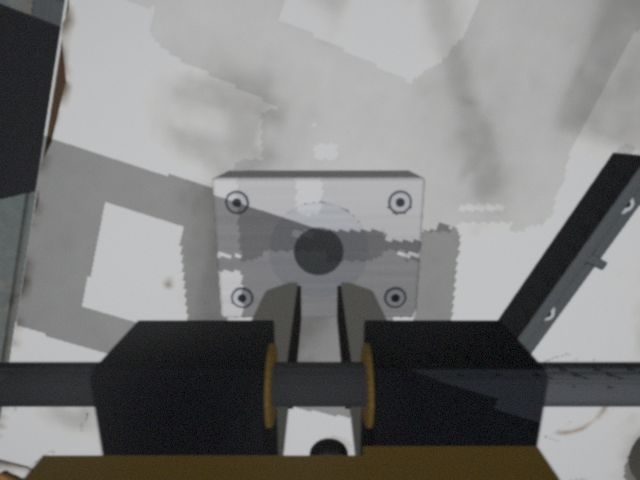

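The wrist camera's depth agrees with the TCP pose (block top at 42 mm), so the visible fingertips really end about 30 mm short of the TCP. I'll move back right of the block and go down in small steps, watching force and picture.

```bash
python3 -m handwheel '.025 -.08 0 0 0 0; .05 -.16 0 0 0 0; .075 -.235 0 0 0 0; .075 -.235 -.1 0 0 0; .075 -.235 -.18 0 0 0' -0.61
python3 -m handwheel '0 0 -.03 0 0 0; 0 0 -.06 0 0 0; 0 0 -.08 0 0 0;0 0 -.09 0 0 0;0 0 -.09 0 0 0'
python3 tips.py b1;python3 -c "
from h import *
tool();p,d=robot.read_camera('wrist');cv2.imwrite('pics/w4.png',p[:,:,::-1])"
```

```text
t: 5.7
tool_pos: [0.5269, -0.0327, 0.0236]
orientation: [1.836, 2.547, 0.001]
force: [-0.5, 0.9, -1.1]
opening: 0.0462
t: 6.2
tool_pos: [0.5264, -0.0316, -0.0029]
orientation: [1.835, 2.55, 0.0]
force: [-0.5, -0.1, 0.3]
opening: 0.0745
t 6.20 tcp [526.4 -31.6  -2.9] yaxis 18.5 tilt z [ 0. -0. -1.] F [-0.5 -0.1  0.3] open 74.5 q [-0.16  0.12  1.87 -0.    1.15 -0.48]
(-70, -20) 170 lowest rel TCP [49. 49. 49. 49. 50. 50.] jaw [-52. -36.] x [-5. 13.]
(20, 70) 168 lowest rel TCP [49. 49. 50. 50. 51. 51.] jaw [37. 54.] x [-6. 14.]
t 6.25 tcp [526.6 -31.7  -2.6] yaxis 18.5 tilt z [ 0.001 -0.    -1.   ] F [-1.2 -0.8  0.5] open 75.0 q [-0.16  0.12  1.87 -0.    1.15 -0.48]
```

View pics/b1.png

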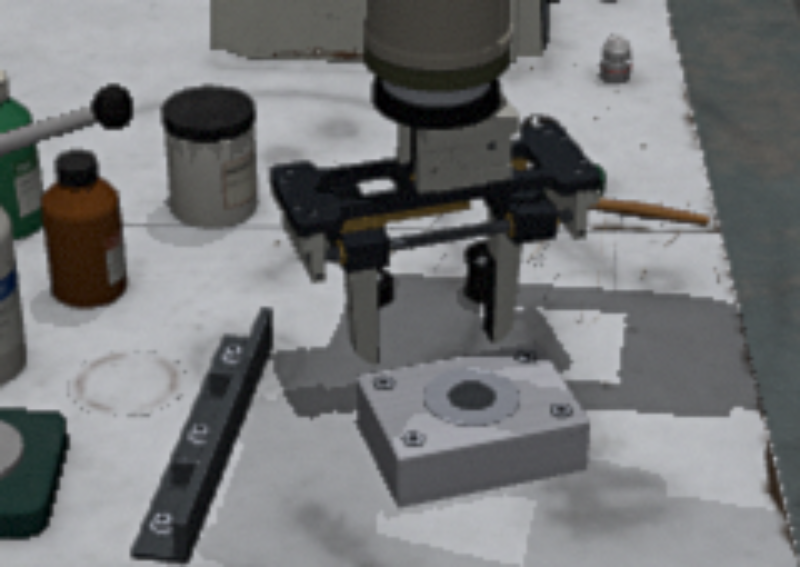

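View pics/w4.png

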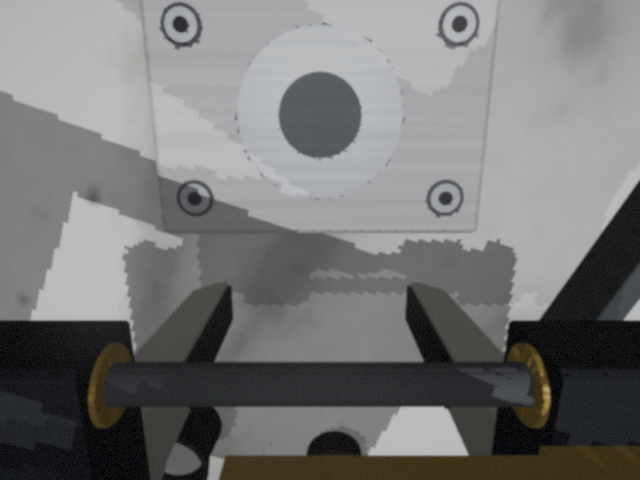

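The fingers are still above the bench and clear of the block, consistent with the 30 mm offset. I'll go a bit lower.

```bash
python3 -m handwheel '0 0 -.012 0 0 0; 0 0 -.024 0 0 0; 0 0 -.036 0 0 0;0 0 -.045 0 0 0;0 0 -.045 0 0 0'
sed -i 's/>.046/>.004/' tips.py; python3 tips.py b2
```

```text
t: 6.8
tool_pos: [0.5255, -0.0316, -0.0174]
orientation: [-1.835, -2.549, 0.001]
force: [-0.1, 0.0, 0.5]
opening: 0.0747
t 6.80 tcp [525.5 -31.6 -17.4] yaxis 18.5 tilt z [-0.001  0.    -1.   ] F [-0.1  0.   0.5] open 74.7 q [-0.16  0.14  1.88  0.    1.13 -0.48]
(-70, -20) 209 lowest rel TCP [22. 22. 22. 22. 22. 23.] jaw [-57. -23.] x [-14.  12.]
(20, 70) 213 lowest rel TCP [21. 22. 22. 22. 22. 22.] jaw [37. 68.] x [-14.  13.]
```

View pics/b2.png

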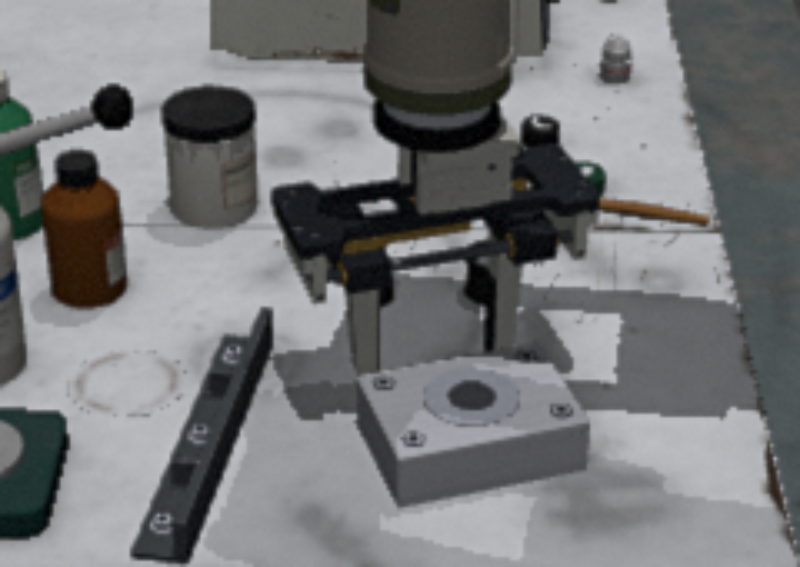

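```bash
python3 -m handwheel '-.01 .03 0 0 0 0; -.02 .055 0 0 0 0; -.026 .077 0 0 0 0; -.033 .1 0 0 0 0; -.04 .12 0 0 0 0'
python3 -m handwheel '-.007 .022 0 0 0 0; -.014 .044 0 0 0 0; -.021 .065 0 0 0 0; -.028 .085 0 0 0 0; -.034 .1 0 0 0 0'
cat > blk.py <<'E'
from h import *
import sys
tool()
for cam in sys.argv[2:]:
    p,d=robot.read_camera(cam)
    cv2.imwrite('pics/%s_%s.png'%(sys.argv[1],cam),cv2.resize(p[130:300,200:440,::-1],(800,567)))
    R=top(cam,'die_block',d,.034,.047)
    if R is None: print('none');continue
    r,w,k=R;pts=(w[k][:,:2]*1000).astype(np.float32);c,s,a=cv2.minAreaRect(pts)
    ang=a if s[0]>s[1] else a+90
    n=np.array([np.cos(np.radians(-8.64)),np.sin(np.radians(-8.64))]);t=np.array([-n[1],n[0]])
    print(cam,r[0]['conf'],k.sum(),len(k),'c',np.round(c,1),np.round(s,1),'long ang %.1f'%(ang%180),'N %.1f(goal 588) T %.1f(mid 140)'%(np.dot(c,n),np.dot(c,t)))
E
python3 blk.py c1 side
```

```text
t: 7.35
tool_pos: [0.5141, 0.0045, -0.0166]
orientation: [1.835, 2.549, -0.001]
force: [1.7, -4.2, -1.8]
opening: 0.0749
t: 7.85
tool_pos: [0.5039, 0.0348, -0.0165]
orientation: [1.835, 2.55, 0.0]
force: [1.8, -4.5, -1.0]
opening: 0.0745
t 7.85 tcp [503.9  34.8 -16.5] yaxis 18.5 tilt z [ 0. -0. -1.] F [ 1.8 -4.5 -1. ] open 74.5 q [-0.03  0.08  1.94 -0.    1.12 -0.36]
side 0.66 1807 2645 c [488.3  87.1] [121.3  90. ] long ang 18.1 N 469.7(goal 588) T 159.4(mid 140)
```

View pics/c1_side.png

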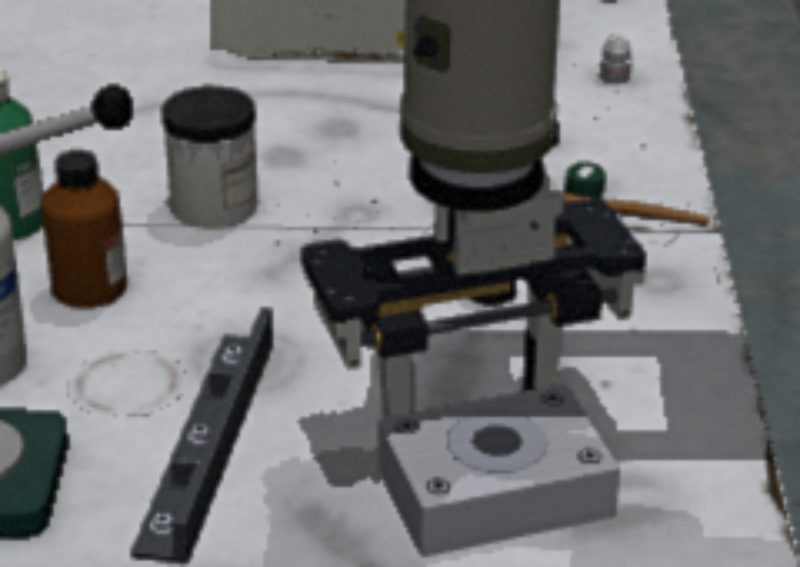

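The block slid 50 mm left without turning. I'll back off, lift over it and go down on its left side.

```bash
python3 -m handwheel '.01 -.03 0 0 0 0; .02 -.063 .02 0 0 0; .02 -.063 .15 0 0 0; .02 -.063 .22 0 0 0; .02 -.063 .22 0 0 0'
python3 -m handwheel '-.04 .12 0 0 0 0; -.08 .25 0 0 0 0; -.12 .37 0 0 0 0; -.153 .47 0 0 0 0; -.153 .47 0 0 0 0'
python3 -m handwheel '0 0 -.08 0 0 0; 0 0 -.14 0 0 0; 0 0 -.19 0 0 0; 0 0 -.222 0 0 0; 0 0 -.222 0 0 0'
python3 blk.py d1 side
```

```text
t: 8.45
tool_pos: [0.5133, 0.0143, 0.0537]
orientation: [1.833, 2.544, 0.006]
force: [0.4, -0.1, 0.1]
opening: 0.0751
t: 8.95
tool_pos: [0.4624, 0.1587, 0.0485]
orientation: [-1.831, -2.551, 0.0]
force: [-0.1, 0.0, -0.0]
opening: 0.0747
t: 9.45
tool_pos: [0.4626, 0.1552, -0.0191]
orientation: [-1.835, -2.547, 0.004]
force: [-0.6, -0.5, 0.3]
opening: 0.0753
t 9.45 tcp [462.6 155.2 -19.1] yaxis 18.5 tilt z [-0.003 -0.001 -1.   ] F [-0.6 -0.5  0.3] open 75.3 q [ 0.22  0.05  1.98 -0.    1.12 -0.1 ]
side 0.85 376 1039 c [480.8 109.2] [115.7  45.9] long ang 19.6 N 459.0(goal 588) T 180.2(mid 140)
```

View pics/d1_side.png

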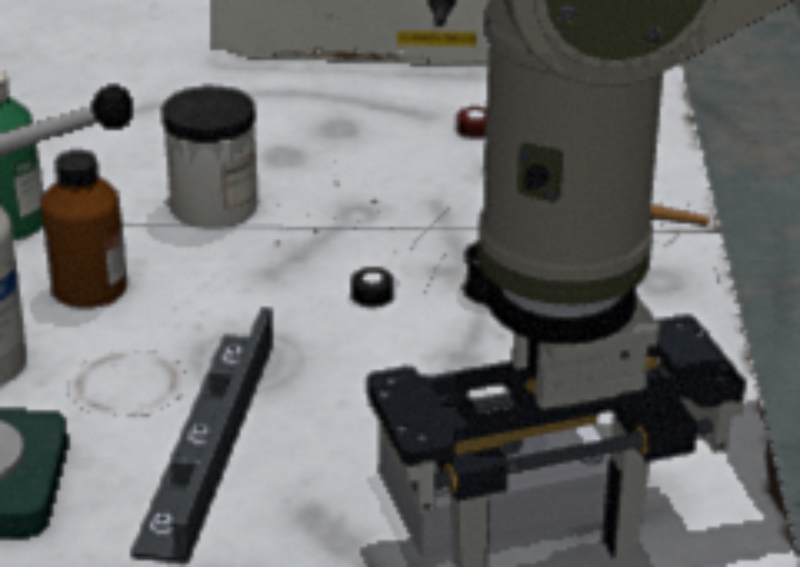

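```bash
python3 -m handwheel '.006 -.016 .01 0 0 0; .01 -.03 .01 0 0 0; .014 -.042 .01 0 0 0; .018 -.053 .01 0 0 0; .018 -.053 .01 0 0 0'
python3 - <<'E'
from h import *
s,R=tool()
ctr=np.array([488.,84.]); ex=np.array([.948,.317]); icr=ctr+55*ex
p=np.array(s['tool_pos'])[:2]*1000-icr
f=lambda a:icr+np.array([[np.cos(a),-np.sin(a)],[np.sin(a),np.cos(a)]])@p
for c in range(3):
    b=f(np.radians(21*c))
    print('; '.join('%.3f %.3f 0 0 0 %.3f'%(*((f(np.radians(21*c+4.2*i))-b)/300),4.2*i/45) for i in range(1,6)))
E
```

```text
t: 10.05
tool_pos: [0.4697, 0.14, -0.0141]
orientation: [1.836, 2.549, 0.0]
force: [-0.8, -0.1, 0.2]
opening: 0.0749
t 10.05 tcp [469.7 140.  -14.1] yaxis 18.5 tilt z [ 0. -0. -1.] F [-0.8 -0.1  0.2] open 74.9 q [ 0.19  0.04  1.98 -0.    1.12 -0.14]
-0.009 -0.018 0 0 0 0.093; -0.016 -0.036 0 0 0 0.187; -0.022 -0.054 0 0 0 0.280; -0.027 -0.073 0 0 0 0.373; -0.030 -0.093 0 0 0 0.467
-0.002 -0.020 0 0 0 0.093; -0.002 -0.039 0 0 0 0.187; -0.001 -0.059 0 0 0 0.280; 0.001 -0.078 0 0 0 0.373; 0.005 -0.097 0 0 0 0.467
0.005 -0.019 0 0 0 0.093; 0.012 -0.037 0 0 0 0.187; 0.020 -0.055 0 0 0 0.280; 0.029 -0.073 0 0 0 0.373; 0.039 -0.089 0 0 0 0.467
```

```bash
python3 -m handwheel '-.009 -.018 0 0 0 .093; -.016 -.036 0 0 0 .187; -.022 -.054 0 0 0 .28; -.027 -.073 0 0 0 .373; -.03 -.093 0 0 0 .467'
python3 -m handwheel '-.002 -.02 0 0 0 .093; -.002 -.039 0 0 0 .187; -.001 -.059 0 0 0 .28; .001 -.078 0 0 0 .373; .005 -.097 0 0 0 .467'
python3 blk.py e1 side top
python3 -c "
from h import *
p,d=robot.read_camera('wrist');cv2.imwrite('pics/w5.png',p[:,:,::-1])"
```

```text
t: 10.55
tool_pos: [0.4597, 0.1133, -0.0141]
orientation: [-1.335, -2.842, -0.001]
force: [-2.8, 3.7, 3.9]
opening: 0.0749
t: 11.05
tool_pos: [0.4607, 0.0842, -0.0143]
orientation: [-0.794, -3.037, -0.001]
force: [-4.9, 3.2, 5.1]
opening: 0.0747
t 11.05 tcp [460.7  84.2 -14.3] yaxis 60.7 tilt z [-0.002  0.001 -1.   ] F [-4.9  3.2  5.1] open 74.7 q [ 0.07 -0.02  2.03  0.    1.13 -0.99]
side 0.94 758 1336 c [519.8  86.6] [71.3 86.5] long ang 150.5 N 500.9(goal 588) T 163.7(mid 140)
none
```

View pics/w5.png

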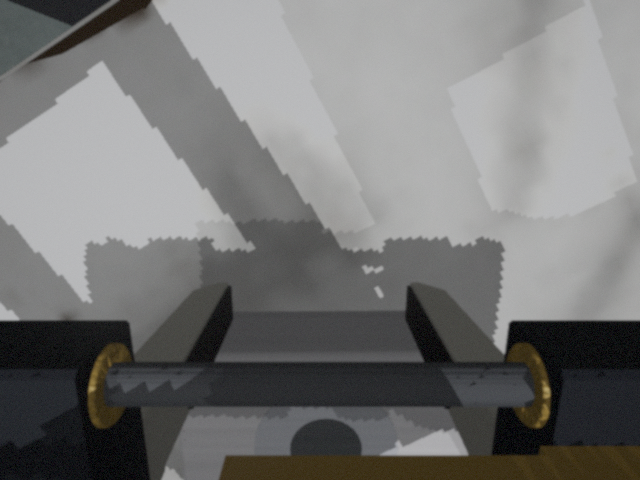

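View pics/e1_side.png

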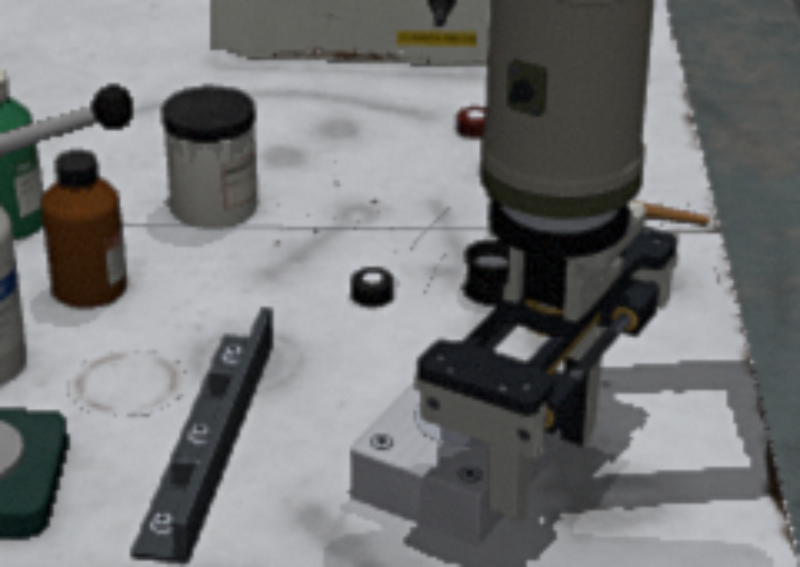

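The wrist view shows the block's side (edge at row 312–350) parallel to the jaws, so it is following both fingers. I'll finish the turn.

```bash
python3 -m handwheel '.005 -.019 0 0 0 .093; .012 -.037 0 0 0 .187; .02 -.055 0 0 0 .28; .029 -.073 0 0 0 .373; .039 -.089 0 0 0 .459'
python3 blk.py f1 side
python3 - <<'E'
from h import *
s,R=tool()
n=np.array([np.cos(np.radians(-8.64)),np.sin(np.radians(-8.64))]);t=np.array([-n[1],n[0]])
q=np.array(s['tool_pos'])[:2]*1000; print('tool N,T',q@n,q@t)
p,d=robot.read_camera('side')
r=robot.silhouettes('side','die_block')[0]['pixels'];ys,xs=np.nonzero(r&(d>0));w=world('side',np.c_[xs,ys],depth=d[ys,xs])*1000
k=(w[:,2]>36)&(w[:,2]<46);P=w[k][:,:2];print('N',np.percentile(P@n,[.5,99.5]),'T',np.percentile(P@t,[.5,99.5]))
E
```

```text
t: 11.8
tool_pos: [0.4725, 0.057, -0.0146]
orientation: [-0.238, -3.13, -0.0]
force: [-5.2, 1.6, 5.2]
opening: 0.0749
t 11.80 tcp [472.5  57.  -14.6] yaxis 81.3 tilt z [-0.002  0.    -1.   ] F [-5.2  1.6  5.2] open 74.9 q [ 0.01  0.01  2.01  0.    1.12 -1.41]
side 0.97 1244 1813 c [523.8  55.3] [123.7  85.2] long ang 81.2 N 509.6(goal 588) T 133.3(mid 140)
t 11.90 tcp [473.   56.6 -14.5] yaxis 81.2 tilt z [-0.001 -0.    -1.   ] F [-4.7 -1.7  3.7] open 74.8 q [ 0.01  0.01  2.01 -0.    1.12 -1.41]
tool N,T 459.1667834233411 126.97181867378433
N [468.39617985 553.39041056] T [ 73.83369933 193.2695306 ]
```

View pics/f1_side.png

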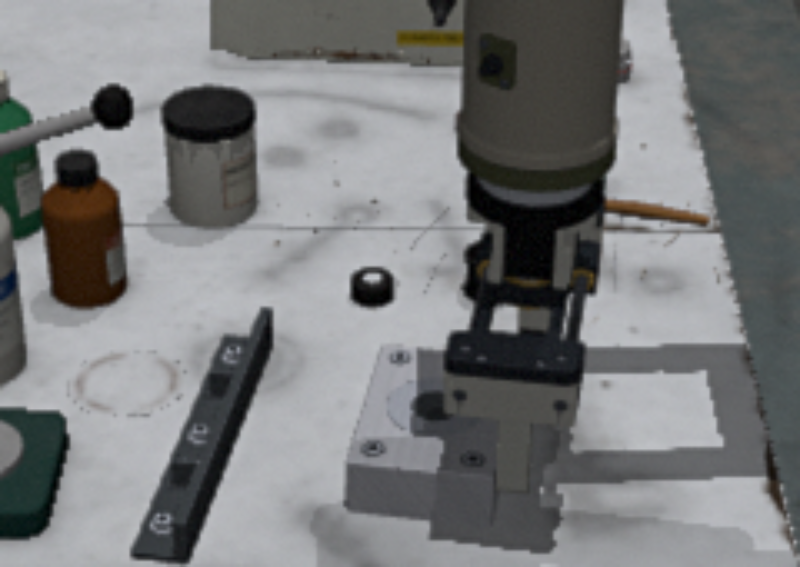

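The block now lies at 81.2° (fence 81.4°), inside the fence's ends and about 78 mm short of it. Next is the straight push.

```bash
python3 -m handwheel '.023 -.0035 0 0 0 0; .046 -.007 0 0 0 0; .07 -.0105 0 0 0 0; .093 -.014 0 0 0 0; .116 -.0175 0 0 0 0'
python3 -m handwheel '.023 -.0035 0 0 0 0; .046 -.007 0 0 0 0; .07 -.0105 0 0 0 0; .093 -.014 0 0 0 0; .11 -.0165 0 0 0 0'
cat > chk.py <<'E'
from h import *
s,R=tool()
n=np.array([np.cos(np.radians(-8.64)),np.sin(np.radians(-8.64))]);t=np.array([-n[1],n[0]])
q=np.array(s['tool_pos'])[:2]*1000; print('tool N,T',q@n,q@t)
p,d=robot.read_camera('side')
for nm,lo,hi in (('die_block',36,46),('fence',27,38)):
    r=robot.silhouettes('side',nm)[0]['pixels'];ys,xs=np.nonzero(r&(d>0));w=world('side',np.c_[xs,ys],depth=d[ys,xs])*1000
    k=(w[:,2]>lo)&(w[:,2]<hi);P=w[k][:,:2];print(nm,'N',np.percentile(P@n,[.5,99.5]),'T',np.percentile(P@t,[.5,99.5]))
E
python3 chk.py; python3 blk.py g1 side
```

```text
t: 12.5
tool_pos: [0.5073, 0.0519, -0.0148]
orientation: [-0.244, -3.13, 0.0]
force: [-7.3, 0.6, 4.3]
opening: 0.0746
t: 13.0
tool_pos: [0.5406, 0.0469, -0.0148]
orientation: [-0.244, -3.13, 0.0]
force: [-7.8, 0.3, 4.3]
opening: 0.0745
t 13.00 tcp [540.6  46.9 -14.8] yaxis 81.1 tilt z [-0.002  0.    -1.   ] F [-7.8  0.3  4.3] open 74.5 q [-0.01  0.18  1.83  0.    1.14 -1.42]
tool N,T 527.378169421979 127.60551902296228
die_block N [537.0727697  620.85129769] T [ 74.51012844 193.50875345]
fence N [630.62933851 644.17663511] T [ 40.62507512 252.40203907]
t 13.15 tcp [541.5  46.8 -14.6] yaxis 81.1 tilt z [ 0. -0. -1.] F [-1.3  0.5 -1.2] open 75.1 q [-0.01  0.18  1.83 -0.    1.13 -1.42]
side 0.94 1135 1763 c [595.1  44.7] [124.2  85.3] long ang 83.3 N 581.7(goal 588) T 133.6(mid 140)
```

View pics/g1_side.png

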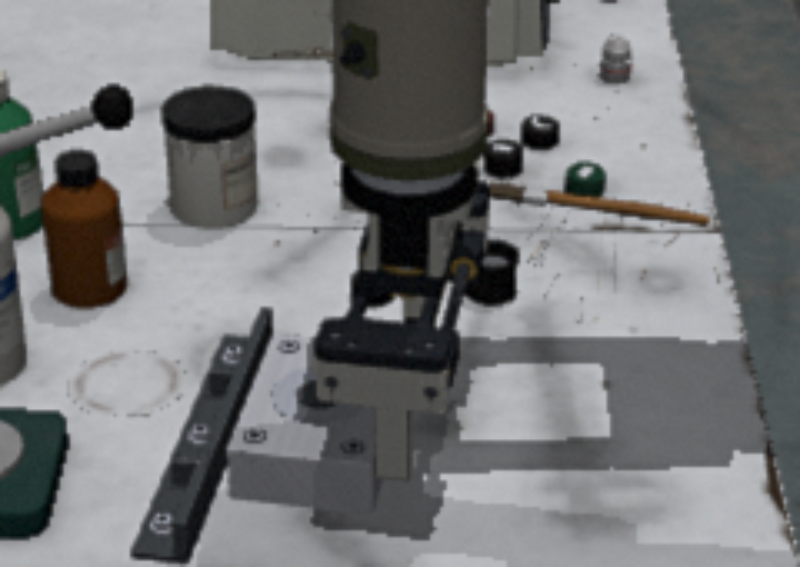

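```bash
python3 -m handwheel '.004 -.0006 0 0 0 0; .008 -.0012 0 0 0 0; .012 -.0018 0 0 0 0; .016 -.0024 0 0 0 0; .02 -.003 0 0 0 0'
python3 -m handwheel '.002 -.0003 0 0 0 0; .004 -.0006 0 0 0 0; .006 -.0009 0 0 0 0;.006 -.0009 0 0 0 0'
python3 chk.py
```

```text
t: 13.75
tool_pos: [0.5461, 0.046, -0.0143]
orientation: [-0.241, -3.13, -0.0]
force: [-6.7, 0.5, 4.8]
opening: 0.075
t: 14.15
tool_pos: [0.5481, 0.0457, -0.0143]
orientation: [-0.242, -3.13, -0.0]
force: [-6.7, 0.6, 3.6]
opening: 0.0745
t 14.15 tcp [548.1  45.7 -14.3] yaxis 81.2 tilt z [-0.002  0.    -1.   ] F [-6.7  0.6  3.6] open 74.5 q [-0.01  0.2   1.81  0.    1.14 -1.43]
tool N,T 534.97352353153 127.51862984031303
die_block N [546.71772603 627.67089181] T [ 75.47613165 193.4596096 ]Traceback (most recent call last):
  File "chk.py", line 7, in <module>
    r=robot.silhouettes('side',nm)[0]['pixels'];ys,xs=np.nonzero(r&(d>0));w=world('side',np.c_[xs,ys],depth=d[ys,xs])*1000
      ~~~~~~~~~~~~~~~~~~~~~~~~~~~~^^^
IndexError: list index out of range
```

```bash
python3 -m handwheel '.003 -.0005 0 0 0 0; .006 -.0009 0 0 0 0;.006 -.0009 0 0 0 0'
python3 -m handwheel '.003 -.0005 0 0 0 0; .006 -.0009 0 0 0 0;.006 -.0009 0 0 0 0'
python3 -m handwheel '.003 -.0005 0 0 0 0; .006 -.0009 0 0 0 0;.006 -.0009 0 0 0 0'
```

```text
t: 14.6
tool_pos: [0.5498, 0.0454, -0.0144]
orientation: [-0.242, -3.13, -0.0]
force: [-7.3, 1.0, 3.6]
opening: 0.0746
t: 14.9
tool_pos: [0.5497, 0.0454, -0.0144]
orientation: [-0.241, -3.126, -0.0]
force: [-17.2, 1.9, 13.3]
opening: 0.0746
t: 15.2
tool_pos: [0.5496, 0.0454, -0.0148]
orientation: [-0.24, -3.123, -0.0]
force: [-24.6, 2.8, 19.0]
opening: 0.0751
```

```bash
python3 -m handwheel '.002 -.0003 0 0 0 0; .004 -.0006 0 0 0 0;.004 -.0006 0 0 0 0'
python3 -c "
from h import *
s,R=tool();print(s['wrist_torque'])"
python3 blk.py h1 side; python3 -c "
from h import *
p,d=robot.read_camera('wrist');cv2.imwrite('pics/w6.png',p[:,:,::-1])"
```

```text
t: 15.5
tool_pos: [0.5495, 0.0454, -0.015]
orientation: [-0.24, -3.12, -0.0]
force: [-30.4, 3.6, 23.0]
opening: 0.0749
t 15.50 tcp [549.5  45.4 -15. ] yaxis 81.2 tilt z [-0.012  0.001 -1.   ] F [-30.4   3.6  23. ] open 74.9 q [-0.01  0.21  1.79  0.    1.15 -1.43]
[0.67391513 4.81804208 0.09451517]
t 15.50 tcp [549.5  45.4 -15. ] yaxis 81.2 tilt z [-0.012  0.001 -1.   ] F [-30.4   3.6  23. ] open 74.9 q [-0.01  0.21  1.79  0.    1.15 -1.43]
side 0.69 1095 1637 c [602.9  42.7] [126.6  85.6] long ang 83.1 N 589.7(goal 588) T 132.8(mid 140)
```

View pics/h1_side.png

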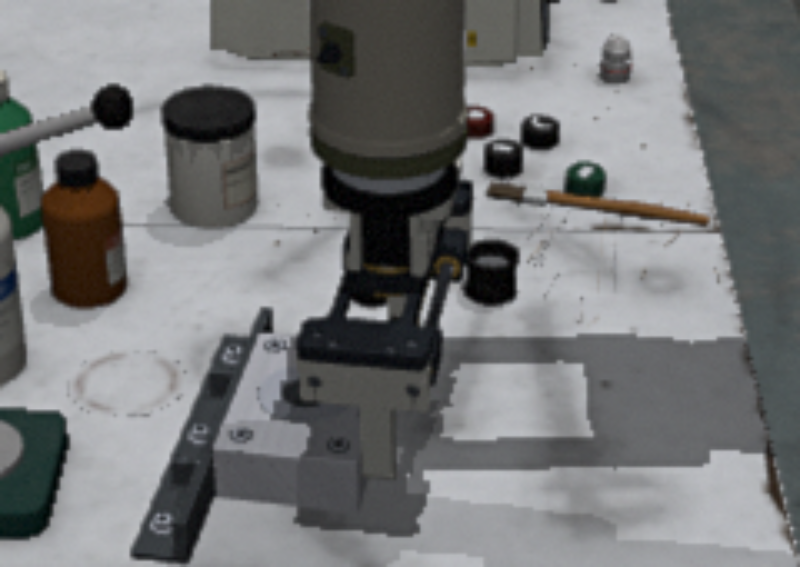

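View pics/w6.png

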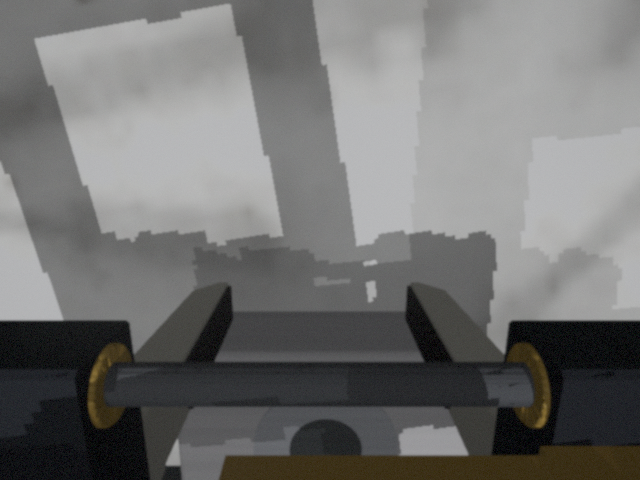

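The block lies against the fence. The push force is central: about 0.09 Nm about vertical at 30 N, so the whole side is bearing. I'll draw back gently, then lift.

```bash
python3 -m handwheel '-.008 .0012 0 0 0 0; -.016 .0024 0 0 0 0; -.03 .0045 0 0 0 0;-.06 .009 0 0 0 0;-.1 .015 0 0 0 0'
python3 -m handwheel '-.1 .015 0 0 0 0; -.15 .022 .1 0 0 0; -.15 .022 .25 0 0 0;-.15 .022 .4 0 0 0; -.15 .022 .55 0 0 0'
python3 -m handwheel '0 .16 0 0 0 0; 0 .32 0 0 0 0;0 .48 0 0 0 0;0 .64 0 0 0 0;0 .8 0 0 0 0'
python3 -m handwheel '-.1 .12 0 0 0 0; -.2 .24 0 0 0 0;-.3 .36 0 0 0 0;-.4 .48 0 0 0 0;-.4 .48 0 0 0 0'
python3 - <<'E'
from h import *
p,d=robot.read_camera("top");cv2.imwrite('pics/topf.png',p[:,:,::-1])
cv2.imwrite('pics/topz.png',cv2.resize(p[150:300,190:430,::-1],(800,500),interpolation=cv2.INTER_CUBIC))
for n,h in (("die_block",.04),("fence",.032),("die_plug_0",.03),("die_plug_1",.022),("specimen_4",.017),("loupe",.034),("brush",.012)):
    R=top("top",n,d,h-.008,h+.008)
    if R is None: print(n,None);continue
    r,w,k=R; pts=(w[k][:,:2]*1000).astype(np.float32)
    c,s,a=cv2.minAreaRect(pts);print(n,[np.round(q['rect']).tolist() for q in r][:2],np.round(c,1),np.round(s,1),round(a,1))
    if n in('die_block','fence'):
        nn=np.array([np.cos(np.radians(-8.64)),np.sin(np.radians(-8.64))]);t=np.array([-nn[1],nn[0]])
        print('  N',np.percentile(pts@nn,[.5,99.5]),'T',np.percentile(pts@t,[.5,99.5]))
E
python3 blk.py i1 side
```

```text
t: 16.15
tool_pos: [0.5262, 0.0489, -0.0137]
orientation: [0.242, 3.131, 0.0]
force: [0.8, 0.0, -0.3]
opening: 0.0748
t: 16.65
tool_pos: [0.4803, 0.0556, 0.1527]
orientation: [0.242, 3.131, 0.0]
force: [1.2, 0.6, 0.4]
opening: 0.0746
t: 17.15
tool_pos: [0.4806, 0.2975, 0.1513]
orientation: [0.242, 3.131, 0.001]
force: [0.8, 0.2, 0.3]
opening: 0.075
t: 17.65
tool_pos: [0.3568, 0.4433, 0.151]
orientation: [-0.233, -3.132, -0.003]
force: [0.6, -0.5, -0.0]
opening: 0.0745
die_block [[319.0, 213.0, 66.0, 57.0]] [602.3  40.1] [120.   88.5] 81.1
  N [545.73425678 631.45174248] T [ 70.93852976 189.2318399 ]
fence [[319.0, 187.0, 106.0, 30.0]] [657.5  41.4] [217.2  25.9] 81.6
  N [631.17047188 653.72524023] T [ 32.0116959  247.87454936]
die_plug_0 [[207.0, 251.0, 15.0, 12.0], [218.0, 228.0, 13.0, 15.0]] [529.2 267. ] [27.7 26. ] 33.9
die_plug_1 [[207.0, 251.0, 15.0, 12.0], [218.0, 228.0, 13.0, 15.0]] [529. 267.] [29.2 27.8] 89.8
specimen_4 [[401.0, 235.0, 16.0, 17.0]] [ 565.3 -123.5] [25.5 27.2] 42.8
loupe [[408.0, 272.0, 21.0, 19.0]] [ 485.4 -130.8] [35.5 34.8] 19.4
brush [[463.0, 313.0, 24.0, 80.0]] [ 405.7 -242. ] [ 18.7 163.9] 73.3
t 18.05 tcp [361.8 438.6 150.8] yaxis 81.1 tilt z [ 0. -0. -1.] F [ 0.2 -1.1 -0.9] open 74.5 q [ 0.79  0.07  1.63 -0.    1.45 -0.62]
side 0.94 1633 2281 c [601.   42.9] [125.4  85.9] long ang 81.9 N 587.7(goal 588) T 132.7(mid 140)
```

View pics/topf.png

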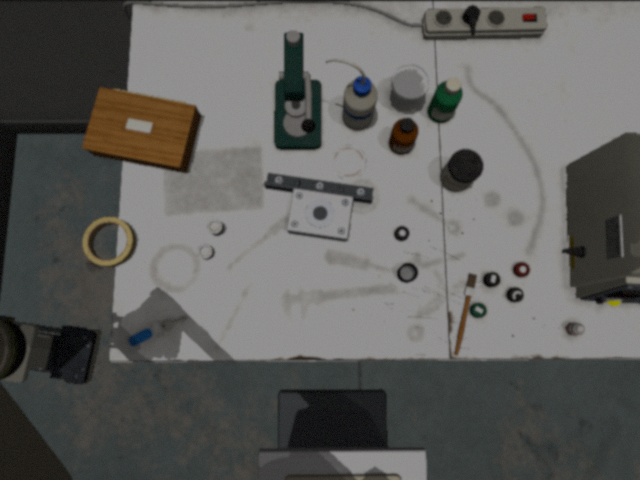

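View pics/topz.png

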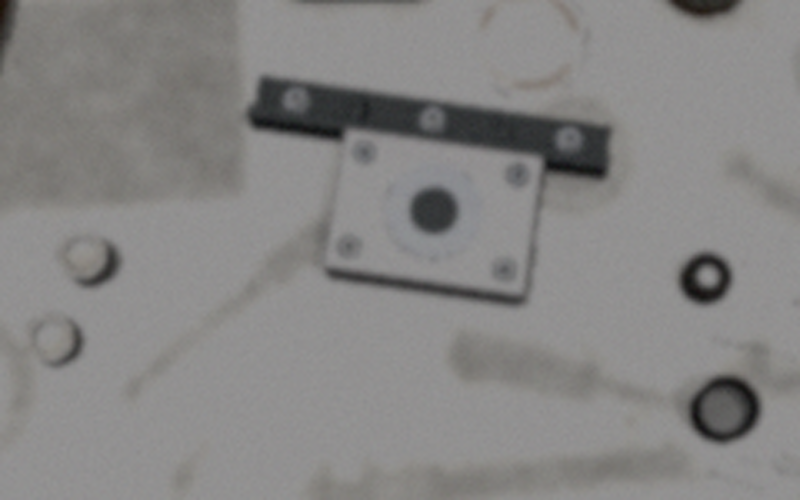

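View pics/i1_side.png

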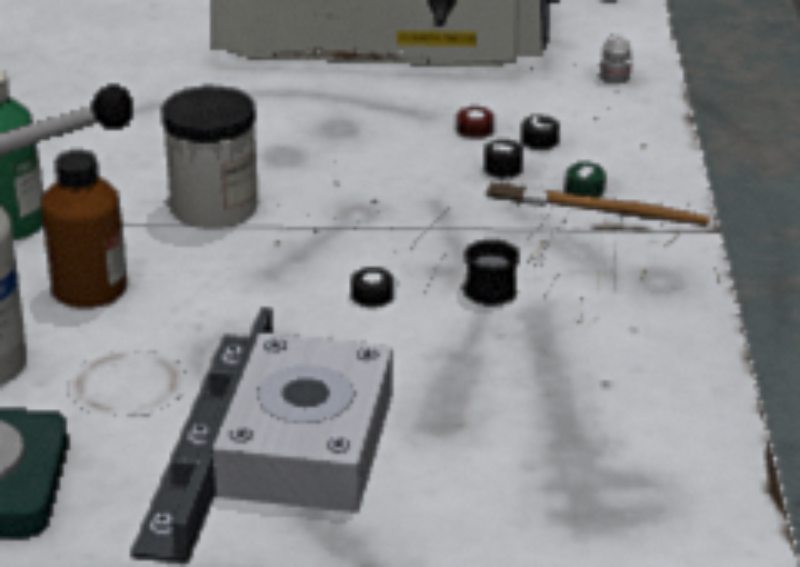

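Both views show the block flush against the fence (edge at N≈631 mm for both), within its ends, and the bystanders unmoved.

```bash
python3 -c "
from h import *
tool();print(robot.close_job())"
```

```text
t 18.15 tcp [361.5 438.9 150.8] yaxis 81.1 tilt z [ 0.  0. -1.] F [-0.1  0.3 -0.1] open 74.7 q [ 0.79  0.07  1.63 -0.    1.45 -0.62]
the job is handed in; nothing more can be done
None
```

The die block is lying with a long side flat against the fence's front face, and I handed the job in at 18.2 s. I slid it 50 mm left, turned it about 63° with both fingertips on its left long side, then pushed it straight into the fence. After that I drew back and lifted clear.

**Last checks (top and side cameras, arm clear):**
- **Against the fence:** the block's long edge and the fence's face are both at about 631 mm measured along the fence's normal. The long side is at 81.1° from the top camera and 81.9° from the side camera, against about 81.4° for the fence.
- **Within the ends:** the block spans 71–189 mm along a fence spanning about 31–250 mm.
- **Seating:** the last push reached about 38 N at the wrist, with only 0.09 N m about the vertical, so the whole side was bearing rather than one corner.
- **Small things:** die_plug_1, the specimen disc, the loupe and the brush measured within about 1.5 mm of where they began. die_plug_0 was not measured separately, because the network returned die_plug_1's position for it. It was detected at the same place in the picture to within a pixel.

**What disagreed:**
- **Fingertips short of the TCP:** the fingertips ended about 30 mm short of the reported TCP. The first pass therefore went over the block without moving it, and I worked 30 mm lower after that.
- **Side-camera angle while the gripper hid part of the block:** during the last push the side camera read about 83° for the block. It read 81.9° once the view was clear.

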